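Close the pigment drum and snug its wing nut

ROBOT

A 6-joint arm with a two-finger parallel gripper is mounted at the origin on the work surface. World frame = base frame: x ahead of the robot, y to its left, z up, the work surface at z = 0. Lengths are in mm, angles in rad, forces in N, time in s.
With the tool pointing down it reaches from about 275 to 750 mm from the base axis. Payload 10.2 kg.
Tool frame: the origin (TCP) lies at the very end of the fingers, on their centre line; the grasp point (between the pads) lies 19 mm behind it; z points along the fingers, y is the line along which they close (so a half turn about z gives the same grasp; the last joint's range is limited). The gripper opens to 85 mm and grips with 20 to 120 N. Pads are 22 mm wide; open, the fingers measure 114 mm over their backs; the gripper's body (76 mm by 85 mm) begins 54 mm behind the grasp point. The pads swing forward as they close: fully open they stand 13 mm farther back than shut.
Start: joints at [-1.503, 0.313, 1.498, -0, 1.331, -0.223], TCP at [150.514, -502.968, 231.294] pointing down, gripper open.
Joint ranges: [-2.94, 2.94], [-0.97, 2.17], [0.19, 2.56], [-1.23, 4.37], [0.02, 3.11], [-2.88, 2.88]. Speed limits (rad/s): [2.39, 2.39, 3.01, 3.14, 3.14, 3.14].

INTERFACE

Orientations are given as a unit quaternion [w, x, y, z].
In Python, from rig import ctrl, optics gives the robot as it stands. The module is installed in compiled form; this text tells all that it offers.
- The arm moves only by the shell command python3 -m handwheel 'ROWS' [FORCE]. ROWS is JSON, a list that holds one entry, the list of rows, each a list of 5 numbers: the gripper command: -1 is fully open, 1 is shut, values between are in proportion, then the shift along the world's x, y, z in units of 50 mm (1.0 is 50 mm), then the turn about the world's z in units of 8 degrees (1.0 is 8 degrees). In form: [[[gripper, tx, ty, tz, twist], ...]]. A call has 1 to 10 rows; each row shifts and turns the commanded pose from where the row before left it; what a row does not reach is not made up. A row lasts 1/10 s, in which the tool goes at most 50 mm and 8.59 degrees, less where a joint would pass 70% of its speed; a pose out of reach is approached as far as the arm can. A call is refused whole if a number of a shift passes 1 or a number of a turn 1, either way. A call with a gripper value outside its range is refused whole. The fingers move at their own pace and stop on an object; FORCE is the grip in N (left out, the last holds). Time passes only in rows, so rows that do not move let the fingers close. It gives the time, the measured TCP pose, the force, the opening and the grip force at its end, in the units of the state.
- ctrl.sense(): the state, without advancing time (a new reading comes with each control period).
- optics.capture(name): name is "scene" or "side" or "wrist"; returns a dict with "img" (384x512x3 uint8, blue, green, red), "K" (3x3 intrinsics, pixels), "R" (3x3) and "t" (3): a world point X has camera coordinates R X + t. Camera axes: x right, y down, z forward; pixel columns grow to the right and rows downward; lengths in mm; the calibration is good to about 2 mm. A picture is of the moment at which its call begins. There is no depth.
- ctrl.finish_job(): hands the job in; it is judged then, once.
The state is a dict: "time_s": time; "joints": joint angles; "dq": joint speeds; "tau": joint torques, N m; "eef_pos": TCP position; "ee_rot": TCP orientation; "force": force on the tool from outside, world axes, zero at the start; "wrist_torque": the same for the moment, N m; "grip_width": opening from 0.0 (shut) to 1.0 (fully open); "grip_force": force on a finger pad.
Only numpy, scipy, OpenCV 4.12 (cv2) and the standard library are available. Lean on these libraries where they do the work, as an engineer would, in place of code of your own. Each camera call takes 0.05 s, during which the arm holds its last target. There are 200 camera calls.

TASK

Close the blue pigment drum, the one with the brass stud standing up in its middle: set the lid with the orange wing nut over the stud so that it lies flat on the rim, and only then turn the wing nut clockwise (seen from above), a bit under a quarter turn, until it comes up snug against its stop. Let go of it, and leave the green drum, the knobbed lid and the amber tub where they are.

Things in the scene. Friction and masses are not known exactly. Their poses are not given: they have to be found in the camera images.
- wings (a point): Centre of the wings of the orange wing nut, captive on top of the loose lid; grasp here from above. The wings are an upright plate 12 mm thick (y), 84 mm across (x), 36 mm high; z up. Point: 14 mm under their top, 22 mm above the nut's flange (36 mm across), 62 mm above the lid's underside, on its axis. Held by the wings, lid and nut (0.4 to 0.5 kg) move as one.
- lid_under (a point): Centre of the underside of the aluminium lid, z up; it lies flat on the table at the start. Round disc 144 mm across, 8 mm thick, with a boss 48 mm across rising to 34 mm in the middle, under the nut. A 28 mm hole runs up through disc and boss from here. It may sit on the drum at any yaw.
- stud_top (a point): Top of the brass stud on the axis of the blue drum, fixed to the table; z up. The stud, 22 mm in diameter, tapers to 6 mm over its last 20 mm and so guides the lid's hole. Drum and rim: 148 mm across, 80 mm high; the stud top is 28 mm above the rim. With the lid seated the wings' centre is 34 mm above this point, within 3 mm of its axis.
- wing_nut (a joint): Angle of the wing nut on the lid, rad: grows as the nut turns clockwise seen from above, snug at a firm stop at 1.4; starts at 0 to 0.25. Stiff (0.04 N m), it stays where left. The seated lid keeps still by its weight while the nut turns; turned on past the stop, the lid slips round with it, which does no harm.
Mind the look-alikes: they are no part of the job. Leave any purple look-alike of the part that bears wings alone.

How it is judged:
By the outcome, as a careful person would: the job done as asked, in the order asked, and still so for the second after the job is handed in, with the robot touching nothing.
It also fails if it takes over 42 s, if anything falls off the work surface, if the arm or the gripper's body presses on something with over 40 N, if the wrist force passes 120 N, or if a joint passes its speed limit or range.

## Working session

There is one attempt and no reset: what is moved stays moved. The work goes in short steps, Python scripts to look and compute and a shell command to move; the robot and the scene stay as the last step left them, time stands still between calls to the robot, and variables do not carry over. Pictures are saved under pics/ and viewed, at most 10 in all, crops included, and the job is handed in when it is done.

```bash
mkdir -p pics; cat > h.py <<'E'
import numpy as np, cv2
from rig import ctrl, optics
def cap(n,f=None):
    c=optics.capture(n)
    if f: cv2.imwrite('pics/'+f,c['img'])
    return c
def ray(c,u,v):
    d=c['R'].T@np.linalg.solve(c['K'],[u,v,1.]); return -c['R'].T@c['t'],d
def onplane(c,u,v,z):
    o,d=ray(c,u,v); return o+d*(z-o[2])/d[2]
def proj(c,X):
    p=c['K']@(c['R']@np.array(X,float)+c['t']); return p[:2]/p[2]
E
python3 - <<'E'
from h import *
a=cap('scene','s0.png');b=cap('side','d0.png')
for c in(a,b): print((-c['R'].T@c['t']).round())
print(ctrl.sense())
E
```

```text
[ 981. -229.  946.]
[342. 729. 861.]
{'time_s': 0.1, 'joints': array([-1.50338841e+00,  3.13420535e-01,  1.49830991e+00,  1.09948801e-06,
        1.33102825e+00, -2.23390914e-01]), 'dq': array([ 0.00051486, -0.00089529, -0.00073108, -0.00099159,  0.00053255,
        0.00016563]), 'tau': array([ 4.43584897e-03, -4.12898648e+01, -2.60141337e+01, -6.80421044e-05,
        3.00045765e-03, -1.29939153e-05]), 'eef_pos': array([ 150.50496086, -502.7383    ,  230.79802861]), 'ee_rot': array([-5.81210566e-04,  9.89447965e-01,  1.44887488e-01,  4.59571846e-05]), 'force': array([ 0.16855533,  0.67908004, -0.58837715]), 'wrist_torque': array([-0.00180729,  0.02994623, -0.03412758]), 'grip_force': 0.0, 'grip_width': 1.0032925784470514}
```

View pics/s0.png

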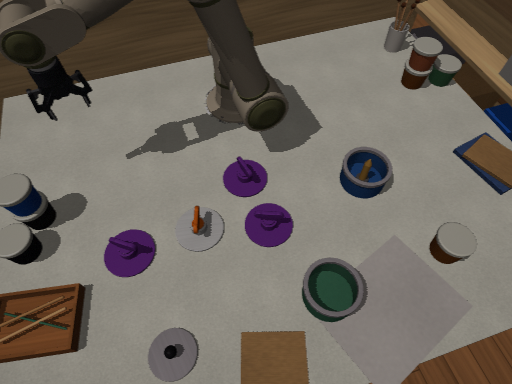

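View pics/d0.png

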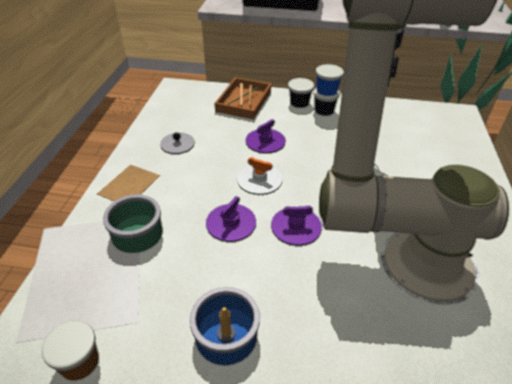

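The scene view shows the orange wing nut at about (197,219) on a light lid and the blue drum with its stud at (366,172). The side view shows them at (260,165) and (225,325). The three purple lids are decoys.

```bash
cat >> h.py <<'E'
def tri(c1,p1,c2,p2):
    o1,d1=ray(c1,*p1);o2,d2=ray(c2,*p2)
    s=np.linalg.lstsq(np.c_[d1,-d2],o2-o1,rcond=None)[0]
    a,b=o1+s[0]*d1,o2+s[1]*d2
    return (a+b)/2,np.linalg.norm(a-b)
def orange(c,box=None):
    h=cv2.cvtColor(c['img'],cv2.COLOR_BGR2HSV)
    m=((h[...,0]>=3)&(h[...,0]<=14)&(h[...,1]>170)&(h[...,2]>90)).astype(np.uint8)
    if box:
        k=np.zeros_like(m);x0,y0,x1,y1=box;k[y0:y1,x0:x1]=1;m*=k
    return m
E
python3 - <<'E'
from h import *
C={n:cap(n) for n in('scene','side')}
mid={}
for n,ob,db in(('scene',(175,195,225,245),(330,135,400,205)),('side',(235,140,290,190),(180,280,270,370))):
    c=C[n];m=orange(c,ob);ys,xs=np.nonzero(m);mid[n]=(xs.mean(),ys.mean())
    print(n,m.sum(),mid[n],xs.min(),xs.max(),ys.min(),ys.max(),cv2.minAreaRect(np.c_[xs,ys].astype(np.float32)))
    # drum rim: outermost greyish-violet ring pixels; print hsv profile
    h=cv2.cvtColor(c['img'],cv2.COLOR_BGR2HSV)
    x0,y0,x1,y1=db; cy,cx=(y0+y1)//2,(x0+x1)//2
    print([tuple(map(int,h[y0+15 if n=='scene' else cy-5,x])) for x in range(x0,cx,3)])
    # stud
    s=((h[...,0]>=8)&(h[...,0]<=25)&(h[...,1]>110)).astype(np.uint8);k=np.zeros_like(s);k[y0:y1,x0:x1]=1;s*=k
    ys,xs=np.nonzero(s);print('stud',len(xs),xs.min(),xs.max(),ys.min(),ys.max(),'topx',xs[ys<ys.min()+4].mean())
    mid[n+'s']=(xs[ys<ys.min()+4].mean(),ys.min())
    big=cv2.resize(np.hstack([c['img'][ob[1]:ob[3],ob[0]:ob[2]][:50,:50],]),None,fx=7,fy=7,interpolation=2)
    d=cv2.resize(c['img'][y0:y1,x0:x1],(350,350),interpolation=2)
    C[n+'p']=np.hstack([cv2.resize(big,(350,290)),cv2.resize(d,(350,290))])
cv2.imwrite('pics/c1.png',np.vstack([C['scenep'],C['sidep']]))
print('wing',tri(C['scene'],mid['scene'],C['side'],mid['side']))
print('stud',tri(C['scene'],mid['scenes'],C['side'],mid['sides']))
E
```

```text
scene 99 (np.float64(195.13131313131314), np.float64(219.21212121212122)) 192 197 206 232 ((194.7574462890625, 218.9257354736328), (4.875682353973389, 26.169479370117188), 5.710593223571777)
[(23, 23, 144), (21, 25, 141), (21, 24, 141), (21, 25, 141), (21, 25, 141), (21, 24, 141), (21, 25, 141), (174, 13, 100), (167, 18, 101), (168, 16, 81), (165, 21, 48), (160, 14, 56)]
stud 135 359 371 159 179 topx 368.3333333333333
side 113 (np.float64(259.56637168141594), np.float64(165.0796460176991)) 249 270 158 173 ((258.5747375488281, 166.4608612060547), (22.132007598876953, 12.22927474975586), 17.354022979736328)
[(34, 16, 224), (33, 12, 227), (35, 12, 228), (26, 10, 204), (140, 8, 196), (143, 8, 121), (102, 255, 46), (109, 159, 53), (108, 169, 74), (111, 151, 81), (107, 187, 79), (106, 207, 74), (107, 180, 78), (109, 84, 64), (21, 179, 81)]
stud 212 220 229 307 335 topx 223.84615384615384
wing (array([ 482.68184625, -255.16479185,   59.44664952]), np.float64(3.7241029509551593))
stud (array([474.34485696, 278.09857057, 111.26282199]), np.float64(3.1077676733415536))
```

View pics/c1.png

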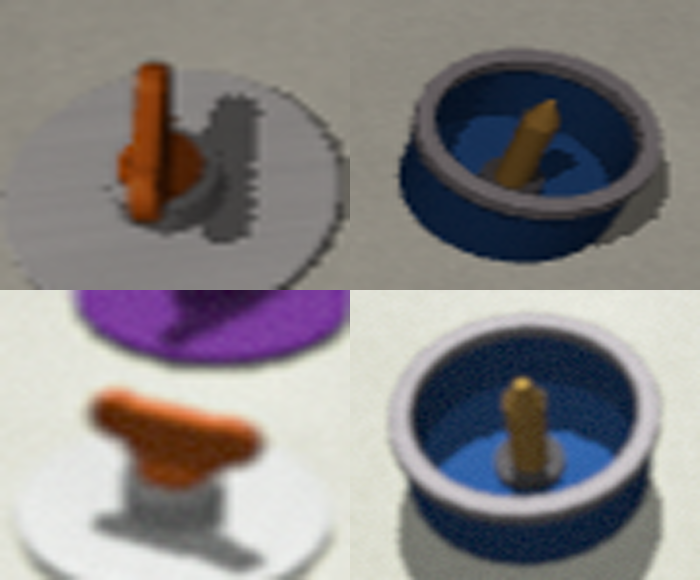

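The crops show the wings nearly edge-on in the scene view, with top ends at about (196.4,206.2) and (195.7,232). In the side view the top ends are at about (250.4,158) and (270,164). Both heights come out near the given ones (59 against 62 mm, 111 against 108 mm).

```bash
python3 - <<'E'
from h import *
a=cap('scene');b=cap('side')
for c,p,q in((a,(196,207.5),(195.5,229)),(b,(269.5,165),(250.5,160))):
    P,Q=onplane(c,*p,70),onplane(c,*q,70);d=Q-P
    print(P.round(),Q.round(),np.linalg.norm(d),np.degrees(np.arctan2(d[1],d[0])),(P+Q)/2)
print(proj(a,[474,278,108]),proj(b,[474,278,108]))
# drum rim check: inner+outer ring via ellipse projection of 148 circle
for c in(a,b):
    print([proj(c,[474+74*x,278+74*y,80]).round() for x,y in((1,0),(-1,0),(0,1),(0,-1))])
E
```

```text
[ 451. -245.   70.] [ 517. -261.   70.] 68.16625084030854 -13.752436913679217 [ 483.69281587 -253.28156438   70.        ]
[ 452. -246.   70.] [ 513. -260.   70.] 62.51746558506859 -13.120910501947629 [ 482.90718883 -252.96469256   70.        ]
[368.39748697 159.90470906] [224.78332668 307.5147327 ]
[array([378., 185.]), array([355., 147.]), array([388., 159.]), array([344., 172.])]
[array([191., 310.]), array([260., 320.]), array([217., 348.]), array([232., 286.])]
```

```bash
python3 -m handwheel '[[[-1,0.6,0.5,0,0],[-1,1,0.75,0,0],[-1,1,0.75,0,0],[-1,1,0.75,0,-0.5],[-1,1,0.75,0,-0.5],[-1,0.8,0.6,0,-0.5],[-1,0,0,0,0],[-1,0,0,0,0]]]'
python3 - <<'E'
from h import *
c=cap('wrist','w1.png');s=ctrl.sense();print(s['eef_pos'],s['ee_rot'],proj(c,[483,-255,62]))
E
```

```text
time_s: 1.1
eef_pos: [380.9, -327.5, 231.2]
ee_rot: [0.0, 0.999, 0.042, -0.0]
force: [0.2, -0.4, 0.3]
grip_width: 1.001
grip_force: 0.0
[ 380.23139215 -328.18747787  231.2062587 ] [ 1.85044156e-05  9.99155422e-01  4.10902985e-02 -1.74769817e-04] [200.88941429  70.73589295]
```

View pics/w1.png

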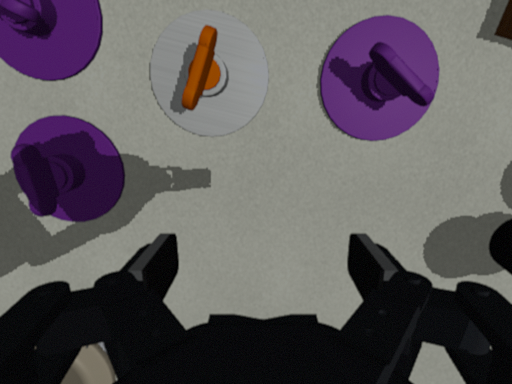

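The wrist view shows the wings from (208,30) to (190,105), and the lid disc centred at about (209,74). The prediction of (201,71) for the wings' centre fits.

```bash
python3 - <<'E'
from h import *
c=cap('wrist');m=orange(c)
print(onplane(c,209,74,8))
ys,xs=np.nonzero(m);r=cv2.minAreaRect(np.c_[xs,ys].astype(np.float32));print(m.sum(),r)
for p,q in(((192,103),(209,31)),):
    P,Q=onplane(c,*p,74),onplane(c,*q,74);d=Q-P;print(P,Q,(P+Q)/2,np.linalg.norm(d),np.degrees(np.arctan2(d[1],d[0])))
print((-c['R'].T@c['t']))
E
```

```text
[ 485.85426612 -254.2321036     8.        ]
1020 ((204.9687957763672, 67.67839813232422), (30.239999771118164, 83.07998657226562), 16.26020622253418)
[ 449.92350493 -250.3291309    74.        ] [ 516.77843853 -265.28651036   74.        ] [ 483.35097173 -257.80782063   74.        ] 68.50770283439675 -12.611044222870563
[ 446.14264321 -322.34960144  373.16062971]
```

```bash
python3 -m handwheel '[[[-0.3,0.4,0.3,0,-0.4],[-0.3,0.6,0.4,-0.3,-0.6],[-0.3,0.6,0.4,-0.5,-0.6],[-0.3,0.47,0.36,-0.6,-0.6],[-0.3,0,0,-0.6,0],[-0.3,0,0,0,0],[-0.3,0,0,0,0]]]' 50
python3 - <<'E'
from h import *
c=cap('wrist','w2.png');s=ctrl.sense();print(s['eef_pos'],s['ee_rot'],s['grip_width'])
E
```

```text
time_s: 1.9
eef_pos: [483.5, -256.3, 132.1]
ee_rot: [0.0, 0.994, -0.113, 0.0]
force: [0.0, 0.1, -0.4]
grip_width: 0.651
grip_force: 0.0
[ 483.85292025 -256.53944633  132.88645717] [ 6.18165976e-04  9.93540997e-01 -1.13468870e-01  8.48720310e-04] 0.6506689320781937
```

View pics/w2.png

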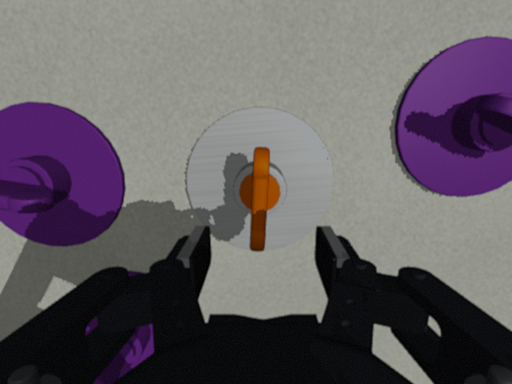

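The wrist view shows the wings at x≈260, parallel to the fingers and centred between them (finger midline about 263), so I'm going down to grip.

```bash
python3 -m handwheel '[[[-0.3,0,0.01,-0.5,0.1],[-0.3,0,0,-0.5,0],[-0.3,0,0,-0.4,0],[-0.3,0,0,-0.3,0],[-0.3,0,0,0,0],[1,0,0,0,0],[1,0,0,0,0],[1,0,0,0,0],[1,0,0,0,0],[1,0,0,0,0]]]' 60
python3 -m handwheel '[[[1,0,0,0,0],[1,0,0,0.1,0],[1,0,0,0.3,0],[1,0,0,0.6,0],[1,0,0,0.8,0],[1,0,0,0.8,0],[1,0,0,0.4,0],[1,0,0,0.2,0],[1,0,0,0,0],[1,0,0,0,0]]]'
python3 - <<'E'
from h import *
for n in('scene','side'):
    c=cap(n);cv2.imwrite(f'pics/l_{n}.png',c['img'])
a,b=cv2.imread('pics/l_scene.png'),cv2.imread('pics/l_side.png')
cv2.imwrite('pics/l.png',np.hstack([cv2.resize(a[100:300,100:300],(400,400)),cv2.resize(b[60:260,160:360],(400,400))]))
E
```

```text
time_s: 2.95
eef_pos: [484.5, -254.9, 47.6]
ee_rot: [0.001, 0.994, -0.106, 0.001]
force: [-1.4, -0.1, 5.5]
grip_width: 0.129
grip_force: 60.0
time_s: 3.95
eef_pos: [483.5, -254.1, 204.9]
ee_rot: [-0.001, 0.994, -0.106, -0.001]
force: [-0.4, 0.2, -2.9]
grip_width: 0.128
grip_force: 58.9
```

View pics/l.png

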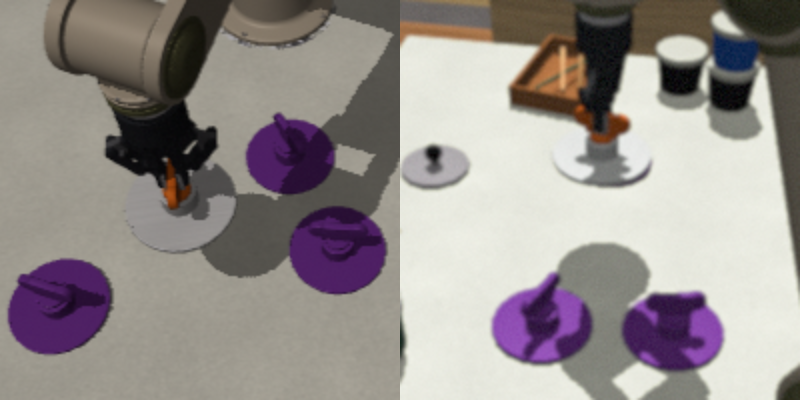

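The lid is lifted level and held by the wings. Next I carry it to the drum, yawing about +85° slowly on the way to give wrist room for the clockwise turn.

```bash
python3 -m handwheel '[[[1,0,0.1,0,0.1],[1,0,0.2,0,0.2],[1,0,0.3,0,0.3],[1,0,0.4,0,0.4],[1,0,0.5,0,0.5],[1,0,0.5,0,0.5],[1,0,0.5,0,0.5],[1,0,0.5,0,0.5],[1,0,0.5,0,0.5],[1,0,0.5,0,0.5]]]'
python3 -m handwheel '[[[1,0,0.5,0,0.5],[1,0,0.5,0,0.5],[1,0,0.5,0,0.5],[1,0,0.5,0,0.5],[1,0,0.5,0,0.5],[1,0,0.5,0,0.5],[1,0,0.5,0,0.5],[1,0,0.5,0,0.5],[1,0,0.5,0,0.5],[1,0,0.5,0,0.5]]]'
python3 -m handwheel '[[[1,0,0.45,0,0.45],[1,-0.05,0.4,0,0.4],[1,-0.05,0.3,0,0.3],[1,-0.05,0.25,0,0.25],[1,-0.05,0.15,0,0.15],[1,0,0.1,0,0.1],[1,0,0,0,0],[1,0,0,0,0],[1,0,0,0,0]]]'
python3 - <<'E'
from h import *
s=ctrl.sense();q=s['ee_rot'];print(s['eef_pos'],np.degrees(2*np.arctan2(q[2],q[1])),s['joints'])
a=cap('scene');b=cap('side')
cv2.imwrite('pics/o.png',np.hstack([cv2.resize(a['img'][80:230,280:430],(400,400)),cv2.resize(b['img'][180:380,125:325],(400,400))]))
# lid disc centre via ellipse fit is approximate; expected positions for a lid underside at z=157
for c in(a,b): print(proj(c,[474,278,157]),proj(c,[474,278,108]))
E
```

```text
time_s: 5.05
eef_pos: [483.5, -52.3, 206.4]
ee_rot: [-0.0, 0.985, 0.175, 0.0]
force: [0.3, -0.3, -3.3]
grip_width: 0.128
grip_force: 58.8
time_s: 6.05
eef_pos: [483.0, 197.5, 206.3]
ee_rot: [-0.0, 0.865, 0.501, -0.0]
force: [-0.3, -0.1, -3.8]
grip_width: 0.131
grip_force: 58.8
time_s: 6.95
eef_pos: [474.2, 277.5, 206.3]
ee_rot: [0.0, 0.804, 0.595, -0.0]
force: [0.4, 0.2, -3.9]
grip_width: 0.128
grip_force: 58.8
[474.2000243  277.53346792 206.30242759] 73.0089843883825 [ 3.16306679e-01  3.86260293e-01  1.46165227e+00 -1.57820638e-04
  1.29370337e+00  6.12899020e-01]
[372.85853884 149.43804284] [368.39748697 159.90470906]
[223.71184254 293.97464648] [224.78332668 307.5147327 ]
```

View pics/o.png

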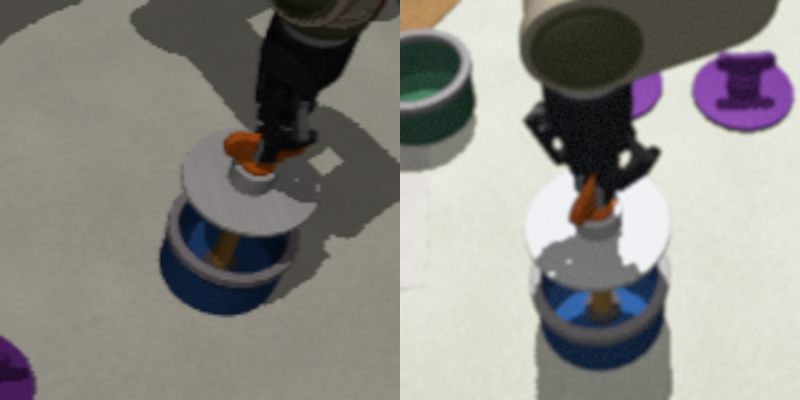

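The lid sits over the drum within about 1 to 2 mm. In the side crop its centre is at (198,229) against a predicted (197,228), and in the scene crop at (251,183) against (248,185). I'll lower it in steps and watch the force.

```bash
python3 -m handwheel '[[[1,0,0,-0.2,0],[1,0,0,-0.3,0],[1,0,0,-0.3,0],[1,0,0,-0.2,0],[1,0,0,-0.15,0],[1,0,0,-0.1,0],[1,0,0,-0.1,0],[1,0,0,0,0]]]'
python3 -m handwheel '[[[1,0,0,-0.06,0],[1,0,0,-0.06,0],[1,0,0,0,0],[1,0,0,0,0]]]'
```

```text
time_s: 7.85
eef_pos: [473.9, 278.0, 138.4]
ee_rot: [-0.0, 0.804, 0.595, -0.0]
force: [0.5, 0.5, -3.4]
grip_width: 0.128
grip_force: 58.7
time_s: 8.25
eef_pos: [474.2, 278.4, 132.8]
ee_rot: [-0.0, 0.804, 0.595, 0.001]
force: [1.5, 3.1, -6.1]
grip_width: 0.13
grip_force: 58.5
```

```bash
python3 -m handwheel '[[[1,0.01,0.02,-0.04,0],[1,0,0,-0.04,0],[1,0,0,-0.02,0],[1,0,0,0,0],[1,0,0,0,0]]]'
```

```text
time_s: 8.75
eef_pos: [474.4, 278.9, 127.7]
ee_rot: [-0.0, 0.804, 0.595, -0.0]
force: [0.4, -0.1, -3.1]
grip_width: 0.136
grip_force: 58.9
```

```bash
python3 -m handwheel '[[[1,0,0,-0.02,0],[1,0,0,-0.02,0],[1,0,0,0,0]]]'
```

```text
time_s: 9.05
eef_pos: [474.5, 279.0, 127.6]
ee_rot: [0.0, 0.803, 0.595, 0.0]
force: [-6.8, -2.8, 13.0]
grip_width: 0.128
grip_force: 61.4
```

Contact came at z = 127.6, exactly the seated height. I'll release so the lid settles, check it, then regrip.

```bash
python3 -m handwheel '[[[0.2,0,0,0.02,0],[0.2,0,0,0.02,0],[0.2,0,0,0,0],[0.2,0,0,0,0]]]'
python3 - <<'E'
from h import *
a=cap('scene');b=cap('side')
cv2.imwrite('pics/seat.png',np.hstack([cv2.resize(a['img'][80:230,280:430],(400,400)),cv2.resize(b['img'][180:380,125:325],(400,400))]))
E
```

```text
time_s: 9.45
eef_pos: [474.6, 279.0, 127.7]
ee_rot: [0.0, 0.804, 0.595, 0.0]
force: [0.7, -0.6, 0.0]
grip_width: 0.4
grip_force: 0.0
```

View pics/seat.png

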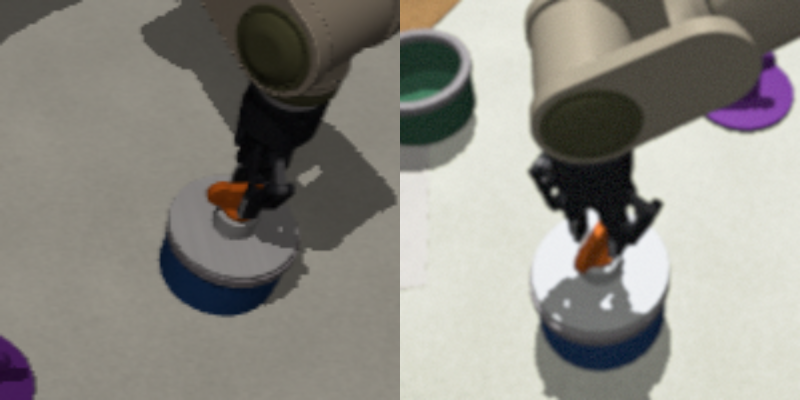

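The lid lies flat and concentric on the blue rim, with the green drum untouched. I'll regrip and turn clockwise.

```bash
python3 -m handwheel '[[[1,0,0,0,0],[1,0,0,0,0],[1,0,0,0,0],[1,0,0,0,0],[1,0,0,0,-0.2],[1,0,0,0,-0.4],[1,0,0,0,-0.6],[1,0,0,0,-0.6],[1,0,0,0,-0.6],[1,0,0,0,-0.6]]]' 50
python3 -c "
from h import *;s=ctrl.sense();print(s['wrist_torque'])"
python3 -m handwheel '[[[1,0,0,0,-0.6],[1,0,0,0,-0.6],[1,0,0,0,-0.6],[1,0,0,0,-0.6],[1,0,0,0,-0.6],[1,0,0,0,-0.6],[1,0,0,0,-0.6],[1,0,0,0,-0.5],[1,0,0,0,-0.4]]]'
python3 -c "
from h import *;s=ctrl.sense();q=s['ee_rot'];print(s['wrist_torque'],np.degrees(2*np.arctan2(q[2],q[1])),s['joints'])"
```

```text
time_s: 10.55
eef_pos: [474.6, 279.0, 127.8]
ee_rot: [0.0, 0.911, 0.413, 0.0]
force: [0.0, -0.8, 0.5]
grip_width: 0.13
grip_force: 49.1
[-0.1181539  -0.07842178 -0.00220232]
time_s: 11.45
eef_pos: [474.7, 278.9, 127.8]
ee_rot: [0.0, 0.998, 0.07, 0.0]
force: [0.0, -0.7, 0.1]
grip_width: 0.13
grip_force: 49.1
[-0.18073055 -0.13406596  0.040484  ] 8.033323417002471 [ 3.18495884e-01  4.68481323e-01  1.55745212e+00 -3.88978087e-04
  1.11537187e+00  1.74925531e+00]
```

```bash
for i in 1; do python3 -m handwheel '[[[1,0,0,0,-0.4],[1,0,0,0,-0.4],[1,0,0,0,-0.4],[1,0,0,0,-0.3]]]' >/dev/null; done
python3 -c "
from h import *;s=ctrl.sense();print(s['wrist_torque'],s['ee_rot'])"
python3 -m handwheel '[[[1,0,0,0,-0.4],[1,0,0,0,-0.4],[1,0,0,0,-0.4],[1,0,0,0,-0.3],[1,0,0,0,-0.1],[1,0,0,0,0]]]'
python3 -c "
from h import *;s=ctrl.sense();q=s['ee_rot'];print(s['wrist_torque'],np.degrees(2*np.arctan2(q[2],q[1])),s['joints'][5])"
```

```text
[ 0.0220193  -0.07561989  0.13347982] [ 1.05379929e-04  9.99413012e-01 -3.42577321e-02  1.67366465e-04]
time_s: 12.45
eef_pos: [474.6, 279.1, 127.8]
ee_rot: [-0.0, 0.99, -0.144, 0.0]
force: [-0.1, 0.2, 0.9]
grip_width: 0.129
grip_force: 49.2
[-0.0338008  -0.09080567 -0.04134957] -16.54286143777783 2.1782674923848018
```

```bash
python3 -m handwheel '[[[1,0,0,0,-0.3],[1,0,0,0,-0.3],[1,0,0,0,-0.3],[1,0,0,0,-0.1],[1,0,0,0,0]]]'
python3 -c "
from h import *;s=ctrl.sense();print(s['wrist_torque'],s['ee_rot'])"
python3 -m handwheel '[[[-0.2,0,0,0,0],[-0.2,0,0,0,0],[-0.2,0,0,0,0],[-0.2,0,0,0,0],[-0.2,0,0,0.3,0],[-0.2,0,0,0.8,0],[-0.2,0,0,1,0],[-0.2,-0.8,-0.6,1,0],[-0.2,-0.8,-0.8,0.5,0],[-0.2,-0.4,-0.8,0,0]]]'
python3 -m handwheel '[[[-0.2,0,-1,0,0],[-0.2,0,-1,0,0],[-0.2,0,-0.6,0,0],[-0.2,0,0,0,0],[-0.2,0,0,0,0]]]'
python3 - <<'E'
from h import *
a=cap('scene');b=cap('side')
cv2.imwrite('pics/end.png',np.hstack([cv2.resize(a['img'],(400,300)),cv2.resize(b['img'],(400,300))]))
z=np.hstack([cv2.resize(a['img'][110:230,310:430],(400,400),interpolation=2),cv2.resize(b['img'][230:380,150:300],(400,400),interpolation=2)])
e=cv2.imread('pics/end.png');e=cv2.resize(e,(800,200+0)) if 0 else e
cv2.imwrite('pics/end.png',np.vstack([e,cv2.resize(z,(800,300))]))
for n,c,bx in(('scene',a,(330,110,400,200)),('side',b,(190,250,270,350))):
    ys,xs=np.nonzero(orange(c,bx));print(n,xs.mean(),ys.mean(),proj(c,[474.5,279,142]))
E
```

```text
time_s: 12.95
eef_pos: [474.6, 279.0, 127.8]
ee_rot: [-0.0, 0.977, -0.212, 0.0]
force: [0.3, -0.1, 1.0]
grip_width: 0.13
grip_force: 49.2
[-0.0190448  -0.04887082  0.04470857] [-3.78807521e-05  9.77227170e-01 -2.12195790e-01  5.50395099e-05]
time_s: 13.95
eef_pos: [392.9, 185.3, 291.0]
ee_rot: [-0.001, 0.977, -0.211, 0.002]
force: [1.7, -0.7, 0.1]
grip_width: 0.603
grip_force: 0.0
time_s: 14.45
eef_pos: [393.9, 55.3, 288.5]
ee_rot: [-0.0, 0.977, -0.213, 0.0]
force: [1.3, -0.2, 0.1]
grip_width: 0.597
grip_force: 0.0
scene 370.99236641221376 152.98473282442748 [371.84921616 152.77595331]
side 223.375 299.5125 [223.69597621 298.62620386]
```

View pics/end.png

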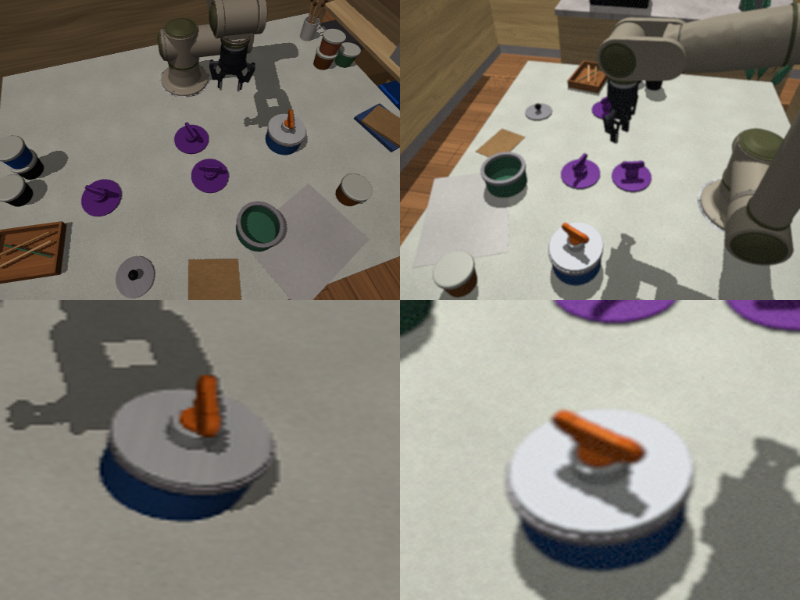

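The final view shows the lid flat on the blue drum. The wings are turned about 97°, centred within a pixel of prediction, and nothing else has moved. Handing in.

```bash
python3 -c "
from rig import ctrl;print(ctrl.finish_job())"
```

```text
the job is handed in; nothing more can be done
None
```

I handed the job in at about 14.5 s: the lid lies flat on the blue drum, I turned the wing nut clockwise past the most its stop could need (about 97° against 80°) and let go of it, and the other things look unmoved in the final pictures; the hand-in returned no verdict.

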